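# Index the sanding-drum carousel and load the blue drum

## Task

First turn the carousel (a black bar handle in its middle is there for that) until the blue pocket faces the orange loading tongue, in the gap of the wire keeper ring. Then take the sanding drum with the blue cap from the bench and lower it upright into the blue pocket, right down to the pocket's floor before letting go, leaving the blue pocket at the tongue.

Things in the scene. Friction and masses are not known exactly. Their poses are not given: they have to be found in the camera images.
- drum_blue: Loose sanding drum standing upright: cylinder 36 mm in diameter, 75 mm tall, dark brown abrasive sleeve with a blue plastic cap as its top 25 mm; about 0.15 kg. Origin at the centre of its underside, z up. Two like drums with a yellow and a green cap stand near it.
- knob (a point): Centre of the black bar handle (50 mm long along its x, 14 wide, 28 high) on the turntable's vertical axis, 125 mm above the bench. Axes turn with the turntable: z up, blue pocket 88 mm away towards -x. The turntable (248 mm disc, 0.05 N m friction) turns either way and stays where left; the blue pocket starts 0.5 to 1.2 rad anticlockwise, seen from above, of the loading point.
- blue_pocket (a point): Floor centre of the blue pocket on the turntable, 27 mm above the bench: a round blue-walled cup, 56 mm inside, 62 outside, 25 deep, open on top; axes parallel to the knob's. Like cups stand every 90 degrees, clockwise from above after blue: green (empty), red (holds a fixed red-capped drum), yellow (empty).
- load_point (a point): Fixed point 27 mm above the bench, 88 mm from the turntable's axis on the side of the orange tongue of the grey base (296 mm across). z up, -x points out to the tongue. A fixed 6 mm wire keeper ring, 176 mm across, 109 to 115 mm above the bench, on posts 138 mm from the axis, runs over the pockets' circle except within 70 degrees of this point, where drums are lowered in.

How it is judged:
By the outcome, as a careful person would: the job done as asked, in the order asked, and still so for the second after the job is handed in, with the robot touching nothing.
It also fails if it takes over 56 s, if anything falls off the work surface, if the arm or the gripper's body presses on something with over 40 N, if the wrist force passes 120 N, or if a joint passes its speed limit or range.

## Robot

A 6-joint arm with a two-finger parallel gripper is mounted at the origin on the work surface. World frame = base frame: x ahead of the robot, y to its left, z up, the work surface at z = 0. Lengths are in mm, angles in rad, forces in N, time in s.
With the tool pointing down it reaches from about 350 to 775 mm from the base axis. Payload 7.3 kg.
Tool frame: the origin (TCP) lies midway between the tips of the shut fingers; the grasp point (between the pads) lies 19 mm behind it; z points along the fingers, y is the line along which they close (so a half turn about z gives the same grasp; the last joint's range is limited). The gripper opens to 92 mm and grips with 3 to 60 N. Pads are 19 mm wide; open, the fingers measure 130 mm over their backs; the gripper's body (75 mm by 190 mm) begins 47 mm behind the grasp point.
Start: joints at [-1.395, 0.342, 1.524, -0, 1.275, -0.146], TCP at [166.067, -498.063, 226.741] pointing down, gripper open.
Joint ranges: [-2.53, 2.53], [-0.77, 2.02], [0.04, 2.7], [-1, 4.14], [0.28, 2.66], [-3.11, 3.11]. Speed limits (rad/s): [2.57, 2.57, 3.14, 3.14, 3.14, 3.14].

## Interface

Orientations are given as [roll, pitch, yaw] about the fixed x, y, z axes, in that order (R = Rz(yaw) Ry(pitch) Rx(roll)).
In Python, from plant import bot gives the robot as it stands.
- The arm moves only by the tool jog_arm, never from a script. Its arguments are lists of equal length, an entry for each row: "dp": the shift along the tool's x, y, z in m, a list of three; "twist": the turn about the tool's z in degrees. A call has 1 to 10 rows; each row shifts and turns the commanded pose from where the row before left it, along the tool's axes as they then stand; what a row does not reach is not made up. A row lasts 1/8 s, in which the tool goes at most 62.5 mm and 10.7 degrees, less where a joint would pass 70% of its speed; a pose out of reach is approached as far as the arm can. A call is refused whole if a number of a shift passes 0.0625 or a number of a turn 10.7, either way. A call with a gripper value outside its range is refused whole. "jaw" is the finger opening in m, from 0 to 0.0918, set as the call begins (left out, the last holds). The fingers move at their own pace and stop on an object; the grip force is fixed at half the most. Time passes only in rows, so rows that do not move let the fingers close. It gives the time, the measured TCP pose, the force, the opening and the grip force at its end, in the units of the state.
- bot.get_obs(): the state, without advancing time (a new reading comes with each control period).
- bot.capture(name): name is "side" or "top" or "wrist"; returns the picture (420x560x3 uint8, blue, green, red); there is no depth.
- bot.camera_params(name): a dict with "fx", "fy", "cx", "cy" (pixels), "R" (3x3) and "t" (3): a world point X has camera coordinates R X + t. Camera axes: x right, y down, z forward; pixel columns grow to the right and rows downward; lengths in mm; the calibration is good to about 2 mm. A picture is of the moment at which its call begins: read the wrist's pose just before it. camera_params takes no time and is no camera call; for the wrist camera it gives the pose at the moment of the call.
- bot.close_job(): hands the job in; it is judged then, once.
Trained networks look in the newest picture that a camera, given by its name, has taken for a name from the list of things; names that differ only in an ending like _2 or _b are one class to them, and where a whole thing is asked for, a point or a joint stands for the part that bears it (a point fixed in the world has none). Each returns a list of dicts, best first, with "confidence" (0 to 1); they miss things now and then, are a little off and sometimes report something else, mostly with a low value. They report only what shows in the picture. A call takes as long as a camera call.
- bot.find_in(camera, label): "bbox" ([centre column, centre row, width, height] in pixels, round what is visible of it).
- bot.masks_of(camera, label): "pixels" (420x560 bool, what is visible of it) and "bbox" ([centre column, centre row, width, height] in pixels, round what is visible of it).
The state is a dict: "time": time; "joint_positions": joint angles; "dq": joint speeds; "tau": joint torques, N m; "tool_pos": TCP position; "tcp_rot": TCP orientation; "contact_force": force on the tool from outside, world axes, zero at the start; "moment": the same for the moment, N m; "grip_width": finger opening in mm; "finger_force": force on a finger pad.
Only numpy, scipy, OpenCV 4.12 (cv2) and the standard library are available. Lean on these libraries where they do the work, as an engineer would, in place of code of your own. Each camera call takes 0.05 s, during which the arm holds its last target. There are 200 camera calls.

## Working session

There is one attempt and no reset: what is moved stays moved. The work goes in short steps, Python scripts to look and compute and a tool call to move; the robot and the scene stay as the last step left them, time stands still between calls to the robot, and variables do not carry over. Pictures are saved under pics/ and viewed, at most 10 in all, crops included, and the job is handed in when it is done.

Besides the shell and the picture viewer there is one more tool, called after "Call:" in YAML: its name, and indented under it one key for each argument. jog_arm: Moves the arm, as the interface text tells. Its arguments: {"type":"object","properties":{"dp":{"type":"array"},"twist":{"type":"array"},"jaw":{"type":"number"}},"required":["dp","twist"]}

```bash
mkdir -p pics
cat > h.py <<'E'
import numpy as np, cv2
from plant import bot
def px2w(cam,u,v,z,P=None):
    P=P or bot.camera_params(cam); R=np.array(P['R']);t=np.array(P['t']).ravel()
    d=R.T@np.array([(u-P['cx'])/P['fx'],(v-P['cy'])/P['fy'],1]); c=-R.T@t
    return c+d*(z-c[2])/d[2]
def w2px(cam,X,P=None):
    P=P or bot.camera_params(cam); c=np.array(P['R'])@np.array(X)+np.array(P['t']).ravel()
    return P['fx']*c[0]/c[2]+P['cx'],P['fy']*c[1]/c[2]+P['cy']
E
python3 - <<'E'
from h import *
a=bot.capture('top');b=bot.capture('side')
cv2.imwrite('pics/top.png',a);cv2.imwrite('pics/side.png',b)
for cam in('top','side'):
    P=bot.camera_params(cam); print(cam,(-np.array(P['R']).T@np.array(P['t']).ravel()).round(),P['fx'])
    for l in('drum_blue','knob','blue_pocket'):
        for d in bot.find_in(cam,l)[:3]: print(l,np.round(d['bbox']),round(d['confidence'],2))
o=bot.get_obs();print(o['time'],o['tool_pos'],o['tcp_rot'])
E
```

```text
top [476. -15. 834.] 379.65838028214955
drum_blue [336. 249.  22.  13.] 0.69
knob [194. 195. 110. 118.] 0.8
blue_pocket [196. 194. 117. 116.] 0.77
blue_pocket [334. 249.  20.  19.] 0.36
side [241. 546. 551.] 466.0393597322748
drum_blue [345. 230.  21.  47.] 0.61
knob [190. 331. 174. 148.] 0.8
blue_pocket [192. 332. 172. 145.] 0.74
0.4 [ 166.04204709 -498.02012264  226.64225048] [-3.14147794e+00 -9.49747551e-06  3.21804666e-01]
```

View pics/top.png

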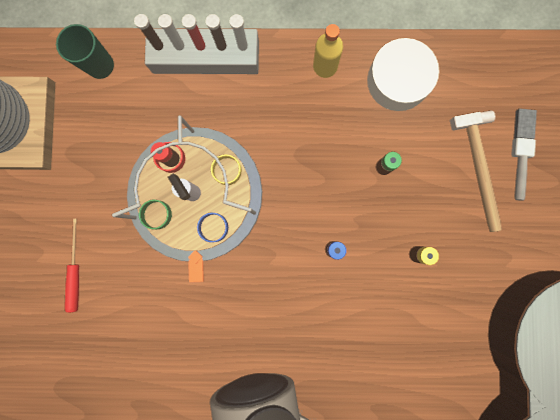

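View pics/side.png

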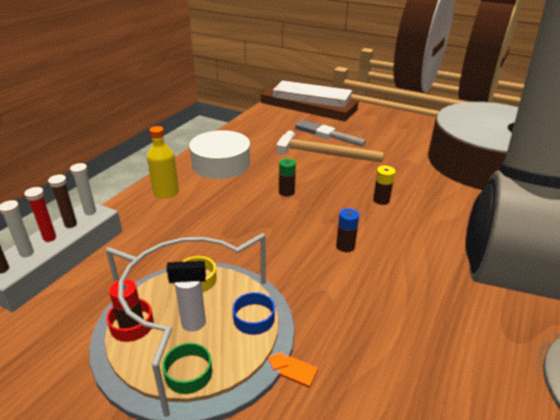

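The top view shows the blue cup at about (212,228), green (155,214), yellow (226,170), red (168,157), and the tongue at (196,268). The knob bar is at (180,187) and the blue drum at (337,250). The side view agrees, with the drum at (347,230).

```bash
cat > m.py <<'E'
from h import *
def col(img,lo,hi,box):
    h=cv2.cvtColor(img,cv2.COLOR_BGR2HSV); m=cv2.inRange(h,lo,hi); k=np.zeros_like(m); x0,y0,x1,y1=box; k[y0:y1,x0:x1]=m[y0:y1,x0:x1]
    return k
def ring(k):
    p=cv2.findNonZero(k); hull=cv2.convexHull(p); return cv2.fitEllipse(hull) if len(hull)>5 else None
E
python3 - <<'E'
from m import *
a=cv2.imread('pics/top.png');b=cv2.imread('pics/side.png')
C={'blue':((100,110,50),(130,255,255)),'green':((45,110,30),(85,255,255)),'yellow':((24,150,120),(34,255,255)),'orange':((5,200,200),(15,255,255)),'red':((174,150,50),(180,255,255))}
B={'top':dict(blue=(190,205,235,250),green=(130,195,178,235),yellow=(205,150,246,190),orange=(180,245,210,290)),
'side':dict(blue=(225,285,285,340),green=(155,335,220,400),orange=(262,345,325,390))}
for cam,im in(('top',a),('side',b)):
  for n,bx in B[cam].items():
    k=col(im,*C[n],bx); e=ring(k); z=14 if n=='orange' else 52
    p=cv2.findNonZero(k).reshape(-1,2)
    w=np.array([px2w(cam,u,v,z)[:2] for u,v in cv2.convexHull(p).reshape(-1,2)]).astype(np.float32)
    (c,r)=cv2.minEnclosingCircle(w)
    print(cam,n,len(p),'ell',np.round(e[0],1),px2w(cam,*e[0],z).round(1),'enc',np.round(c,1),round(r,1),'mean',px2w(cam,*p.mean(0),z).round(1))
for cam,im,bx in(('top',a,(322,236,352,264)),('side',b,(335,205,362,240))):
    k=col(im,*C['blue'],bx);p=cv2.findNonZero(k).reshape(-1,2);print('drum',cam,len(p),cv2.boundingRect(p),p.mean(0),[px2w(cam,*p.mean(0),z).round(1) for z in(75,65)])
for cam,im,bx in(('top',a,(160,168,195,205)),('side',b,(160,255,212,288))):
    g=cv2.inRange(cv2.cvtColor(im,cv2.COLOR_BGR2GRAY),0,45);k=np.zeros_like(g);x0,y0,x1,y1=bx;k[y0:y1,x0:x1]=g[y0:y1,x0:x1]
    p=cv2.findNonZero(k).reshape(-1,2);r=cv2.minAreaRect(p);print('knob',cam,len(p),r,px2w(cam,*r[0],130).round(1))
    bp=cv2.boxPoints(r);print([px2w(cam,*q,139)[:2].round(1) for q in bp])
s=cv2.resize(a[110:300,110:370],None,fx=3,fy=3);cv2.imwrite('pics/c1.png',s)
E
```

```text
top blue 79 ell [211.9 227.2] [491.6 146.4  52. ] enc [491.7 146.2] 30.4 mean [490.2 146.5  52. ]Traceback (most recent call last):
  File "<stdin>", line 12, in <module>
TypeError: 'NoneType' object is not subscriptable
```

```bash
sed -i 's/hull=cv2.convexHull(p); return cv2.fitEllipse(hull) if len(hull)>5 else None/hull=cv2.convexHull(p); return cv2.fitEllipse(hull) if len(hull)>5 else (p.reshape(-1,2).mean(0),)/' m.py
python3 - <<'E'
from m import *
for c in('top','side'):
    P=bot.camera_params(c);print(np.round(P['R'],3).tolist(),P['cx'],P['cy']);print('base',w2px(c,[0,0,0]),'tcp',w2px(c,[166,-498,226]))
a=cv2.imread('pics/top.png');b=cv2.imread('pics/side.png')
C={'blue':((100,110,50),(130,255,255)),'green':((45,90,20),(85,255,255)),'yellow':((22,170,100),(34,255,255)),'orange':((5,150,150),(15,255,255))}
B={'top':dict(blue=(190,205,235,250),green=(130,195,178,235),yellow=(205,150,246,190),orange=(180,245,210,290)),
'side':dict(blue=(225,285,285,340),green=(155,335,220,400),orange=(262,345,325,390))}
for cam,im in(('top',a),('side',b)):
  for n,bx in B[cam].items():
    k=col(im,*C[n],bx); z=14 if n=='orange' else 52
    if not k.any(): print(n,'none');continue
    e=ring(k)
    p=cv2.findNonZero(k).reshape(-1,2)
    w=np.array([px2w(cam,u,v,z)[:2] for u,v in cv2.convexHull(p).reshape(-1,2)]).astype(np.float32)
    (c,r)=cv2.minEnclosingCircle(w)
    print(cam,n,len(p),'ell',np.round(e[0],1),px2w(cam,*e[0],z).round(1),'enc',np.round(c,1),round(r,1),'mean',px2w(cam,*p.mean(0),z).round(1))
for cam,im,bx in(('top',a,(322,236,352,264)),('side',b,(335,205,362,240))):
    k=col(im,*C['blue'],bx);p=cv2.findNonZero(k).reshape(-1,2);print('drum',cam,len(p),cv2.boundingRect(p),p.mean(0),[px2w(cam,*p.mean(0),z).round(1) for z in(75,65)])
for cam,im,bx in(('top',a,(160,168,195,205)),('side',b,(160,255,212,288))):
    g=cv2.inRange(cv2.cvtColor(im,cv2.COLOR_BGR2GRAY),0,45);k=np.zeros_like(g);x0,y0,x1,y1=bx;k[y0:y1,x0:x1]=g[y0:y1,x0:x1]
    p=cv2.findNonZero(k).reshape(-1,2);r=cv2.minAreaRect(p);print('knob',cam,len(p),r,px2w(cam,*r[0],130).round(1))
    bp=cv2.boxPoints(r);print([px2w(cam,*q,139)[:2].round(1) for q in bp])
s=cv2.resize(a[110:300,110:370],None,fx=3,fy=3);cv2.imwrite('pics/c1.png',s)
E
```

```text
[[0.011, -1.0, -0.011], [-0.998, -0.01, -0.063], [0.063, 0.012, -0.998]] 285.80593811048715 211.66401206743598
base (np.float64(280.7872865286202), np.float64(461.11133927586985)) tcp (np.float64(603.5630884149249), np.float64(441.7669989326225))
[[-0.879, -0.476, 0.012], [-0.284, 0.504, -0.816], [0.383, -0.721, -0.578]] 279.6737354237692 214.4151572376747
base (np.float64(629.4041330047481), np.float64(396.6116700314392)) tcp (np.float64(565.4755647003467), np.float64(91.65117596195626))
top blue 79 ell [211.9 227.2] [491.6 146.4  52. ] enc [491.7 146.2] 30.4 mean [490.2 146.5  52. ]
top green 142 ell [153.9 213.9] [517.8 267.5  52. ] enc [518.3 266.5] 32.4 mean [518.3 271.2  52. ]
yellow none
top orange 400 ell [195.5 270.4] [399.2 187.6  14. ] enc [407.2 187.3] 33.7 mean [404.8 187.5  14. ]
side blue 867 ell [253.6 312.5] [487.8 155.5  52. ] enc [488.9 155. ] 38.7 mean [487.8 155.7  52. ]
side green 1153 ell [187.2 367.4] [513.4 275.2  52. ] enc [513.9 273.5] 37.6 mean [513.8 275.4  52. ]
side orange 1919 ell [302.6 368.9] [395.9 180.9  14. ] enc [402.6 179.3] 51.8 mean [398.6 180.6  14. ]
drum top 201 (328, 242, 18, 17) [336.68159204 250.08955224] [array([ 448.1, -107.8,   75. ]), array([ 447.8, -109. ,   65. ])]
drum side 339 (339, 208, 20, 22) [348.33038348 219.10914454] [array([444.2, -93.1,  75. ]), array([ 448.5, -106.6,   65. ])]Traceback (most recent call last):
  File "<stdin>", line 21, in <module>
AttributeError: 'NoneType' object has no attribute 'reshape'
```

```bash
cat >> h.py <<'E'
def plan(x,y,z,yawdeg=None):
    o=bot.get_obs();p=np.array(o['tool_pos']);w=o['tcp_rot'][2]
    R=np.array([[np.cos(w),np.sin(w),0],[np.sin(w),-np.cos(w),0],[0,0,-1]])
    d=R.T@(np.array([x,y,z])-p); tw=0 if yawdeg is None else np.degrees(w)-yawdeg
    print('pose',p.round(1),'rpy',np.round(o['tcp_rot'],3),'t',o['time'],'| dp tool mm',d.round(1),'norm',round(np.linalg.norm(d)),'twist after',round(tw,1))
E
python3 - <<'E'
from m import *
P=bot.camera_params('wrist');c=-np.array(P['R']).T@np.array(P['t']).ravel();o=bot.get_obs()
w=o['tcp_rot'][2];R=np.array([[np.cos(w),np.sin(w),0],[np.sin(w),-np.cos(w),0],[0,0,-1]])
print('cam in tool',(R.T@(c-o['tool_pos'])).round(),(np.array(P['R'])@R).round(2).tolist(),P['fx'])
plan(500,195,300,18.4)
b=cv2.imread('pics/top.png');cv2.imwrite('pics/c1.png',cv2.resize(b[110:300,110:370],None,fx=3,fy=3))
E
```

```text
cam in tool [  67.    0. -158.] [[-0.0, 1.0, 0.0], [-0.97, -0.0, -0.25], [-0.25, -0.0, 0.97]] 290.77460097897597
pose [ 166.  -498.   226.6] rpy [-3.141 -0.     0.322] t 0.4 | dp tool mm [ 536.  -551.8  -73.4] norm 773 twist after 0.0
```

View pics/c1.png

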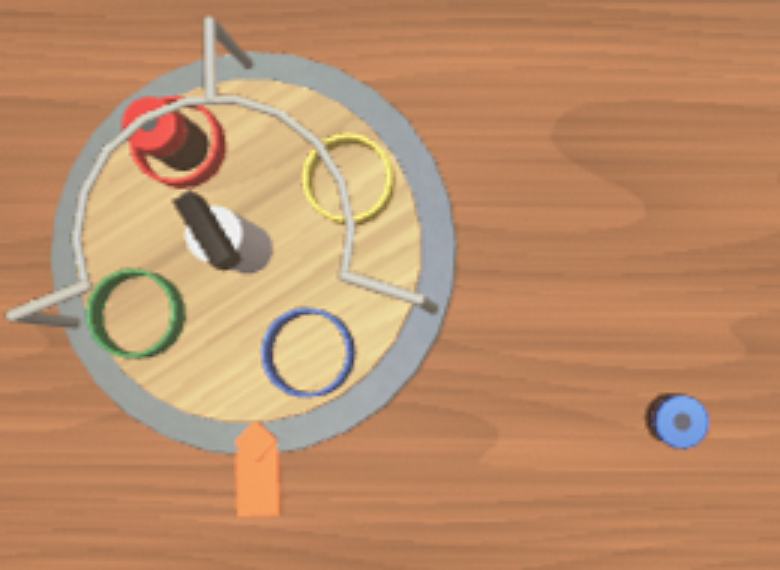

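The crop shows the tongue tip at about (258,430), the axis hub under the bar, the blue cup at (308,352) and the drum at (682,420). The blue cup lies anticlockwise of the tongue by about 30°.

Call:
jog_arm:
  dp:
    - [0.037, -0.033, -0.003]
    - [0.037, -0.033, -0.003]
    - [0.037, -0.033, -0.003]
    - [0.037, -0.033, -0.003]
    - [0.037, -0.033, -0.003]
    - [0.037, -0.033, -0.003]
    - [0.037, -0.033, -0.003]
    - [0.037, -0.033, -0.003]
  twist: [0, 0, 0, 0, 0, 0, 0, 0]

```text
time: 1.4
tool_pos: [364.0, -152.6, 251.1]
tcp_rot: [3.141, -0.0, 0.322]
contact_force: [1.0, -1.1, 0.3]
grip_width: 91.8
finger_force: 0.0
```

Call:
jog_arm:
  dp:
    - [0.037, -0.033, 0]
    - [0.037, -0.033, 0]
    - [0.037, -0.033, 0]
    - [0.037, -0.033, 0]
    - [0.037, -0.033, 0]
    - [0.037, -0.033, 0]
    - [0.037, -0.033, 0]
    - [0.037, -0.033, 0]
    - [0, 0, 0]
    - [0, 0, 0]
  twist: [0, 0, 0, 0, 0, 0, 0, 0, 0, 0]

```text
time: 2.65
tool_pos: [560.3, 189.7, 250.3]
tcp_rot: [3.141, 0.001, 0.322]
contact_force: [-0.6, -0.1, -0.7]
grip_width: 91.7
finger_force: 0.0
```

Run:
```python
from m import *
P=bot.camera_params('wrist');a=bot.capture('wrist');cv2.imwrite('pics/w1.png',a)
import pickle;pickle.dump(P,open('w1.pkl','wb'))
plan(565,193,250,32)
for n,X in dict(blue=(491.5,146.3,52),green=(518,267,52),axis=(565.5,193.4,139),tongue=(404,187,14)).items(): print(n,np.round(w2px('wrist',X,P)))
```

```text
pose [560.3 189.3 250.6] rpy [3.141e+00 1.000e-03 3.210e-01] t 2.7 | dp tool mm [ 5.6 -2.   0.6] norm 6 twist after -13.6
blue [293. 254.]
green [209. 207.]
axis [276. 206.]
tongue [247. 288.]
```

View pics/w1.png

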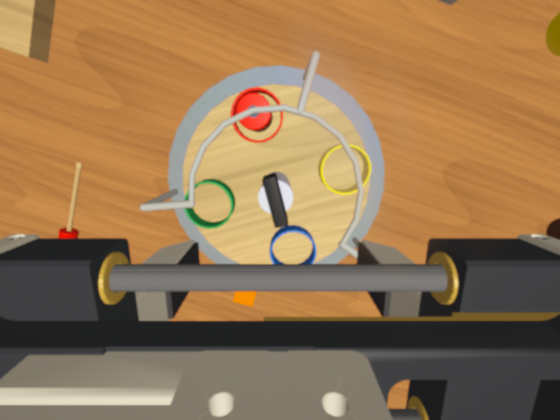

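The wrist view shows the bar at about (275,200), green ring (210,203), yellow (345,170), red (257,115) and blue (293,248), with the tongue partly hidden near (245,297).

Run:
```python
from m import *
import pickle
from scipy.optimize import least_squares
P=pickle.load(open('w1.pkl','rb'));a=cv2.imread('pics/w1.png')
def fitc(w):
    f=lambda q:np.hypot(w[:,0]-q[0],w[:,1]-q[1])-q[2]
    r=least_squares(f,[*w.mean(0),30],loss='soft_l1');return r.x.round(1),np.abs(r.fun).mean().round(2)
C=dict(green=((45,90,20),(85,255,255),(180,170,242,235)),yellow=((23,150,130),(34,255,255),(315,140,378,200)),blue=((100,130,50),(130,255,255),(262,220,320,262)),
 red=((174,180,60),(180,255,255),(225,82,290,148)))
for n,(lo,hi,bx) in C.items():
    p=cv2.findNonZero(col(a,lo,hi,bx))
    if p is None: print(n,'none');continue
    p=p.reshape(-1,2); w=np.array([px2w('wrist',u,v,52,P)[:2] for u,v in p]);print(n,len(p),fitc(w))
    pp=cv2.convexHull(p).reshape(-1,2); w=np.array([px2w('wrist',u,v,52,P)[:2] for u,v in pp]);print('  hull',fitc(w))
g=cv2.inRange(cv2.cvtColor(a,cv2.COLOR_BGR2GRAY),0,60);k=np.zeros_like(g);k[168:232,255:298]=g[168:232,255:298]
p=cv2.findNonZero(k).reshape(-1,2);r=cv2.minAreaRect(p);bp=cv2.boxPoints(r)
print('knob',r);W=np.array([px2w('wrist',*q,139,P)[:2] for q in bp]);print(W.round(1).tolist(),W.mean(0).round(1),[px2w('wrist',*r[0],z,P).round(1) for z in(139,130)])
# grey base outer edge: search radially in world (z=14?) for grey/brown change
s=cv2.cvtColor(a,cv2.COLOR_BGR2HSV)[...,1]
k=((s<70)).astype(np.uint8)*255;k[235:]=0
for z in(10,15,20):
    E=[]
    for th in np.radians(np.arange(-60,130,3)):
        for rr in np.arange(165,128,-.5):
            u,v=w2px('wrist',(565+rr*np.cos(th),193+rr*np.sin(th),z),P)
            if 0<=int(v)<235 and 0<=int(u)<560 and k[int(round(v)),int(round(u))] and k[int(round(w2px('wrist',(565+(rr-6)*np.cos(th),193+(rr-6)*np.sin(th),z),P)[1])),int(round(w2px('wrist',(565+(rr-6)*np.cos(th),193+(rr-6)*np.sin(th),z),P)[0]))]:
                E.append(px2w('wrist',u,v,z,P)[:2]);break
    print('base',z,len(E),fitc(np.array(E)))
p=cv2.findNonZero(col(a,(5,190,190),(15,255,255),(225,280,265,312)))
if p is not None: print('tongue',cv2.boundingRect(p),[px2w('wrist',*q,12,P).round(1) for q in p.reshape(-1,2)[[0,-1]]])
t=cv2.imread('pics/top.png');p=cv2.findNonZero(col(t,(5,150,150),(15,255,255),(180,245,210,290)));r=cv2.minAreaRect(p)
print('top tongue',r,[px2w('top',*q,12).round(1)[:2].tolist() for q in cv2.boxPoints(r)])
```

```text
green 530 (array([523. , 267.5,  28.6]), np.float64(1.69))
  hull (array([522.4, 267.9,  31.3]), np.float64(1.01))
yellow 433 (array([616.1, 122.5,  28.9]), np.float64(1.06))
  hull (array([615.7, 122.4,  30.8]), np.float64(0.29))
blue 240 (array([498.6, 149.2,  28.1]), np.float64(1.2))
  hull (array([498.3, 148.8,  30. ]), np.float64(0.98))
red none
knob ((276.63604736328125, 202.83541870117188), (58.1838264465332, 17.299800872802734), 69.32556915283203)
[[584.6, 216.7], [594.7, 204.2], [551.2, 169.0], [540.4, 181.9]] [567.7 193. ] [array([568.3, 193.4, 139. ]), array([566.4, 192.8, 130. ])]
base 10 64 (array([567.1, 194.7, 148.3]), np.float64(1.59))
base 15 64 (array([567.7, 194.9, 146.5]), np.float64(1.54))
base 20 64 (array([568.6, 195.1, 144.5]), np.float64(1.5))
tongue (234, 292, 23, 14) [array([391.6, 201.6,  12. ]), array([375.7, 179.5,  12. ])]
top tongue ((195.2470245361328, 266.21173095703125), (30.52520751953125, 14.725729942321777), 85.60128784179688) [[439.1, 208.0], [441.9, 176.3], [376.8, 169.6], [374.0, 201.2]]
```

Call:
jog_arm:
  dp:
    - [0.009, -0.002, 0.02]
    - [0, 0, 0.02]
    - [0, 0, 0.02]
    - [0, 0, 0]
    - [0, 0, 0]
  twist: [-7.5, -7.5, 0, 0, 0]
  jaw: 0.05

```text
time: 3.32
tool_pos: [569.0, 194.2, 191.9]
tcp_rot: [3.141, -0.001, 0.582]
contact_force: [-0.0, -0.4, 0.8]
grip_width: 51.0
finger_force: 0.0
```

Run:
```python
from m import *
P=bot.camera_params('wrist');a=bot.capture('wrist');cv2.imwrite('pics/w2.png',a)
import pickle;pickle.dump(P,open('w2.pkl','wb'))
plan(568,194,117,33)
print(np.round(w2px('wrist',(568,194,139),P)),np.round(w2px('wrist',bot.get_obs()['tool_pos'],P)))
```

```text
pose [569.1 194.4 192.1] rpy [ 3.141e+00 -2.000e-03  5.830e-01] t 3.375 | dp tool mm [-1.1 -0.2 75.1] norm 75 twist after 0.4
[277. 232.] [277. 257.]
```

View pics/w2.png

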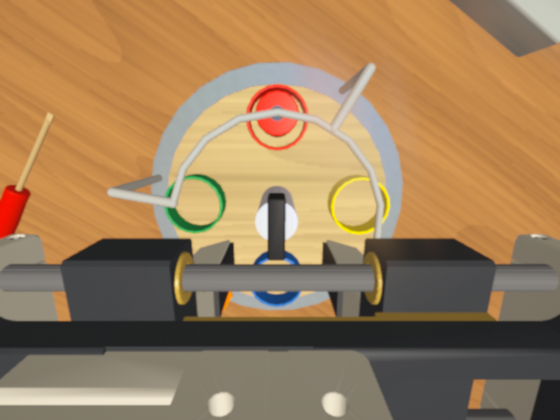

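The bar is vertical in the image at column 277, midway between the fingers, so the yaw and lateral position are right. Next I descend and grip.

Call:
jog_arm:
  dp:
    - [-0.001, 0, 0.025]
    - [0, 0, 0.025]
    - [0, 0, 0.015]
    - [0, 0, 0.01]
    - [0, 0, 0]
  twist: [0, 0, 0, 0, 0]

```text
time: 4.0
tool_pos: [567.7, 194.2, 115.6]
tcp_rot: [-3.142, 0.0, 0.584]
contact_force: [-0.1, 0.4, 0.1]
grip_width: 50.0
finger_force: 0.0
```

Call:
jog_arm:
  dp:
    - [0, 0, 0]
    - [0, 0, 0]
    - [0, 0, 0]
    - [0, 0, 0]
    - [0, 0, 0]
  twist: [0, 0, 0, 0, 0]
  jaw: 0.008

```text
time: 4.62
tool_pos: [567.5, 194.8, 115.9]
tcp_rot: [-3.141, -0.0, 0.584]
contact_force: [-3.0, 1.8, 1.0]
grip_width: 13.8
finger_force: 30.0
```

Call:
jog_arm:
  dp:
    - [0, 0, 0]
    - [0, 0, 0]
    - [0, 0, 0]
    - [0, 0, 0]
    - [0, 0, 0]
    - [0, 0, 0]
    - [0, 0, 0]
    - [0, 0, 0]
    - [0, 0, 0]
  twist: [3, 5, 5, 5, 5, 5, 3.5, 0, 0]

```text
time: 5.75
tool_pos: [567.4, 195.1, 115.9]
tcp_rot: [-3.14, 0.0, 0.035]
contact_force: [-2.9, 4.4, 1.7]
grip_width: 13.7
finger_force: 30.0
```

Call:
jog_arm:
  dp:
    - [0, 0, 0]
    - [0, 0, 0]
    - [0, 0, -0.01]
    - [0, 0, -0.025]
    - [0, 0, -0.035]
    - [0, 0, -0.04]
    - [0, 0, -0.03]
    - [0, 0, 0]
    - [0, 0, 0]
  twist: [0, 0, 0, 0, 0, 0, 0, 0, 0]
  jaw: 0.05

```text
time: 6.88
tool_pos: [567.3, 194.0, 254.9]
tcp_rot: [3.141, 0.001, 0.034]
contact_force: [0.1, 0.4, -0.2]
grip_width: 50.0
finger_force: 0.0
```

Run:
```python
from m import *
import pickle
P=bot.camera_params('wrist');a=bot.capture('wrist');cv2.imwrite('pics/w3.png',a);pickle.dump(P,open('w3.pkl','wb'))
t=bot.capture('top');s=bot.capture('side')
cv2.imwrite('pics/top2.png',t);cv2.imwrite('pics/side2.png',s)
plan(448,-108,190)
cv2.imwrite('pics/c3.png',np.hstack([a[:,130:430],s[200:,60:360].repeat(1,0).copy() if False else cv2.resize(s[240:420,80:340],(300,208)).repeat(1,0)]) if False else cv2.vconcat([a[:340],s[200:,:]]))
```

```text
pose [567.2 194.1 254.3] rpy [3.141e+00 3.000e-03 3.400e-02] t 7.025 | dp tool mm [-129.4  297.9   64.3] norm 331 twist after 0
```

View pics/c3.png

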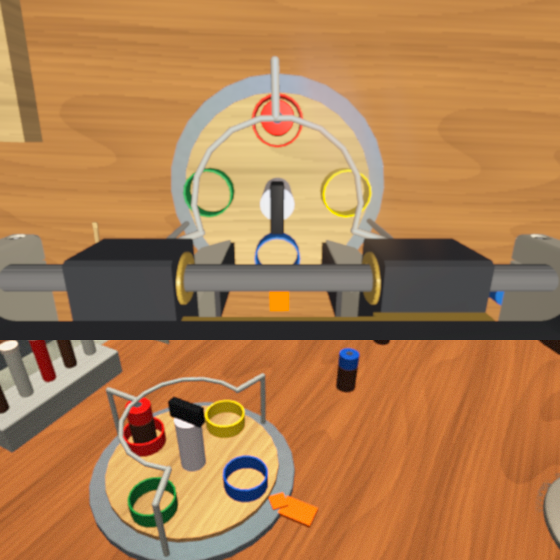

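Blue cup (277,250), bar, tongue (279,300) and the far post (276,75) all line up in the wrist view, so the carousel is within about 1° of the tongue. Next is the drum.

Call:
jog_arm:
  dp:
    - [-0.01, 0.03, 0]
    - [-0.02, 0.045, 0]
    - [-0.02, 0.045, 0]
    - [-0.02, 0.045, 0]
    - [-0.02, 0.045, 0]
    - [-0.02, 0.045, 0.02]
    - [-0.019, 0.043, 0.02]
    - [0, 0, 0]
    - [0, 0, 0]
  twist: [0, 0, 0, 0, 0, 0, 0, 0, 0]
  jaw: 0.08

```text
time: 8.15
tool_pos: [449.1, -107.7, 215.6]
tcp_rot: [-3.141, 0.0, 0.033]
contact_force: [-0.6, -0.2, 0.0]
grip_width: 79.9
finger_force: 0.0
```

Run:
```python
from m import *
P=bot.camera_params('wrist');a=bot.capture('wrist');cv2.imwrite('pics/w4.png',a)
plan(448,-108,32)
print(np.round(w2px('wrist',(448,-108,75),P)))
u,v=map(int,w2px('wrist',(448,-108,75),P))
k=col(a,(100,130,50),(130,255,255),(u-60,v-50,u+60,v+50))
p=cv2.findNonZero(k).reshape(-1,2);(c,r)=cv2.minEnclosingCircle(p);print(len(p),cv2.boundingRect(p),c,r,[px2w('wrist',*c,z,P).round(1) for z in(75,68)])
# refined pocket / axis from w3
import pickle;P=pickle.load(open('w3.pkl','rb'));a=cv2.imread('pics/w3.png')
for n,lo,hi,bx in(('green',(45,90,20),(85,255,255),(178,160,242,225)),('yellow',(23,150,130),(34,255,255),(315,160,378,225)),('blue',(100,130,50),(130,255,255),(245,225,312,263))):
    p=cv2.convexHull(cv2.findNonZero(col(a,lo,hi,bx))).reshape(-1,2)
    w=np.array([px2w('wrist',*q,52,P)[:2] for q in p]).astype(np.float32);print(n,cv2.minEnclosingCircle(w))
print('tongue',[px2w('wrist',279,300,12,P).round(1)])
```

```text
pose [ 449.4 -107.3  215.9] rpy [-3.141 -0.     0.034] t 8.2 | dp tool mm [ -1.4   0.6 183.9] norm 184 twist after 0
[278. 206.]
738 (264, 185, 31, 34) (278.8258972167969, 201.78125) 16.921598434448242 [array([ 452.8, -108.7,   75. ]), array([ 451.3, -108.7,   68. ])]
green ((567.2222900390625, 281.4146728515625), 32.07585144042969)
yellow ((570.7718505859375, 108.95159149169922), 31.788776397705078)
blue ((486.1737060546875, 192.3150634765625), 30.05801010131836)
tongue [array([394.9, 186.4,  12. ])]
```

View pics/w4.png

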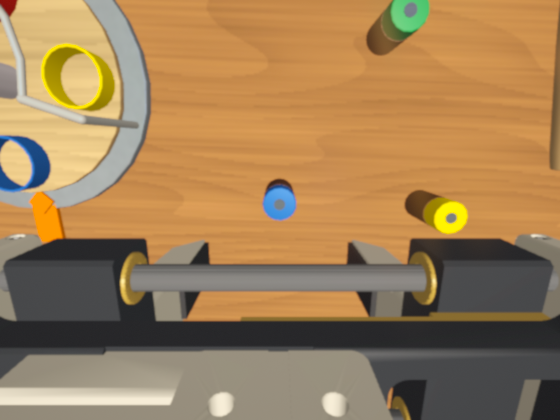

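The drum's cap is centred at about (279,203), between the fingers, with its neighbours well clear. Descending to TCP z of about 32 and gripping.

Call:
jog_arm:
  dp:
    - [0.0015, 0.001, 0.03]
    - [0, 0, 0.04]
    - [0, 0, 0.04]
    - [0, 0, 0.04]
    - [0, 0, 0.024]
    - [0, 0, 0.01]
    - [0, 0, 0]
  twist: [0, 0, 0, 0, 0, 0, 0]

```text
time: 9.07
tool_pos: [450.9, -108.3, 31.8]
tcp_rot: [-3.142, 0.0, 0.035]
contact_force: [0.2, 0.7, 0.5]
grip_width: 80.0
finger_force: 0.0
```

Call:
jog_arm:
  dp:
    - [0, 0, 0]
    - [0, 0, 0]
    - [0, 0, 0]
    - [0, 0, 0]
    - [0, 0, 0]
    - [0, 0, 0]
  twist: [0, 0, 0, 0, 0, 0]
  jaw: 0.03

```text
time: 9.82
tool_pos: [450.5, -109.0, 31.8]
tcp_rot: [3.141, -0.0, 0.034]
contact_force: [-0.3, 0.6, 1.8]
grip_width: 35.6
finger_force: 30.0
```

Call:
jog_arm:
  dp:
    - [0, 0, -0.01]
    - [0, 0, -0.03]
    - [0, 0, -0.04]
    - [0, 0, -0.04]
    - [0, 0, -0.03]
    - [0, 0, 0]
    - [0, 0, 0]
  twist: [0, 0, 0, 0, 0, 0, 0]

```text
time: 10.7
tool_pos: [449.8, -108.6, 181.0]
tcp_rot: [-3.141, 0.001, 0.034]
contact_force: [-1.0, 0.3, -1.4]
grip_width: 35.7
finger_force: 30.0
```

Call:
jog_arm:
  dp:
    - [0.003, -0.02, 0]
    - [0.005, -0.04, 0]
    - [0.005, -0.04, 0]
    - [0.005, -0.04, 0]
    - [0.005, -0.04, 0]
    - [0.005, -0.04, 0]
    - [0.006, -0.04, 0]
    - [0.006, -0.039, 0]
    - [0, 0, 0]
    - [0, 0, 0]
  twist: [0, 0, 0, 0, 0, 0, 0, 0, 0, 0]

```text
time: 11.95
tool_pos: [479.5, 190.8, 180.4]
tcp_rot: [3.141, 0.003, 0.034]
contact_force: [-0.4, -0.2, -1.7]
grip_width: 35.4
finger_force: 30.0
```

Run:
```python
from m import *
a=bot.capture('wrist');P=bot.camera_params('wrist');s=bot.capture('side')
plan(480.3,191.5,58)
k=[w2px('wrist',(480.3+30*np.cos(t),191.5+30*np.sin(t),52),P) for t in np.linspace(0,6.28,30)]
b=a.copy();cv2.polylines(b,[np.int32(np.round(k))],True,(255,255,255),1)
cv2.imwrite('pics/c5.png',cv2.vconcat([b[:300],s[130:,:]]))
for n,lo,hi,bx in(('green',(45,90,20),(85,255,255),(0,0,275,300)),('yellow',(23,150,130),(34,255,255),(285,0,560,300))):
    p=cv2.convexHull(cv2.findNonZero(col(a,lo,hi,bx))).reshape(-1,2)
    w=np.array([px2w('wrist',*q,52,P)[:2] for q in p]).astype(np.float32);print(n,cv2.minEnclosingCircle(w))
```

```text
pose [480.  190.3 181. ] rpy [3.141e+00 1.000e-03 3.300e-02] t 12.05 | dp tool mm [  0.4  -1.2 123. ] norm 123 twist after 0
green ((565.3048706054688, 280.3192138671875), 32.250545501708984)
yellow ((570.8592529296875, 107.05414581298828), 30.80379295349121)
```

View pics/c5.png

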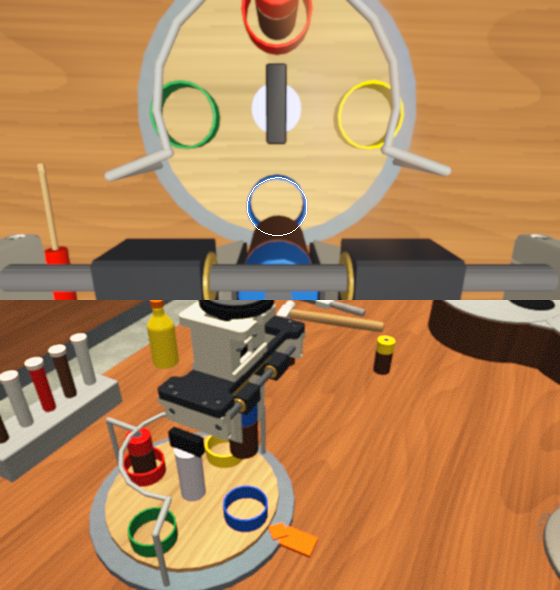

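The predicted cup outline (centre 277,206) lies on the real blue cup to within 1–2 px, and the drum is upright in the grip. I'll lower it.

Call:
jog_arm:
  dp:
    - [0.001, -0.001, 0.02]
    - [0, 0, 0.025]
    - [0, 0, 0.025]
    - [0, 0, 0.02]
    - [0, 0, 0.015]
    - [0, 0, 0.01]
    - [0, 0, 0]
  twist: [0, 0, 0, 0, 0, 0, 0]

```text
time: 12.92
tool_pos: [481.1, 192.0, 66.3]
tcp_rot: [3.141, 0.001, 0.033]
contact_force: [-0.2, -0.2, -0.4]
grip_width: 35.5
finger_force: 30.0
```

Call:
jog_arm:
  dp:
    - [0, 0, 0.002]
    - [0, 0, 0.002]
    - [0, 0, 0.001]
    - [0, 0, 0]
    - [0, 0, 0]
  twist: [0, 0, 0, 0, 0]

```text
time: 13.55
tool_pos: [481.3, 192.3, 61.8]
tcp_rot: [3.142, -0.0, 0.034]
contact_force: [-0.3, -0.2, -1.6]
grip_width: 35.6
finger_force: 30.0
```

Call:
jog_arm:
  dp:
    - [0, 0, 0.001]
    - [0, 0, 0.001]
    - [0, 0, 0]
    - [0, 0, 0]
  twist: [0, 0, 0, 0]

```text
time: 14.05
tool_pos: [481.3, 192.3, 59.7]
tcp_rot: [3.141, 0.0, 0.034]
contact_force: [0.0, 0.4, -1.6]
grip_width: 35.7
finger_force: 30.0
```

Call:
jog_arm:
  dp:
    - [0, 0, 0.001]
    - [0, 0, 0]
    - [0, 0, 0]
  twist: [0, 0, 0]

```text
time: 14.42
tool_pos: [481.4, 192.3, 58.8]
tcp_rot: [3.142, -0.0, 0.034]
contact_force: [-0.3, 0.1, 0.8]
grip_width: 35.8
finger_force: 30.0
```

Call:
jog_arm:
  dp:
    - [0, 0, 0.0005]
    - [0, 0, 0]
    - [0, 0, 0]
  twist: [0, 0, 0]

```text
time: 14.8
tool_pos: [481.4, 192.3, 58.8]
tcp_rot: [3.142, -0.001, 0.034]
contact_force: [-1.2, -0.6, 5.4]
grip_width: 35.8
finger_force: 30.0
```

The drum is on the floor: the force went from -1.6 N to +5.4 N with the tool at the expected height. Releasing and rising straight up.

Call:
jog_arm:
  dp:
    - [0, 0, 0]
    - [0, 0, 0]
    - [0, 0, 0]
    - [0, 0, 0]
    - [0, 0, 0]
  twist: [0, 0, 0, 0, 0]
  jaw: 0.06

```text
time: 15.42
tool_pos: [481.3, 192.3, 58.1]
tcp_rot: [3.142, 0.0, 0.034]
contact_force: [-0.1, -0.3, -0.7]
grip_width: 59.9
finger_force: 0.0
```

Call:
jog_arm:
  dp:
    - [0, 0, -0.01]
    - [0, 0, -0.02]
    - [0, 0, -0.03]
    - [0, 0, -0.04]
    - [0, 0, -0.04]
    - [0, 0, -0.03]
    - [0, 0, -0.03]
    - [-0.03, 0, 0]
    - [0, 0, 0]
    - [0, 0, 0]
  twist: [0, 0, 0, 0, 0, 0, 0, 0, 0, 0]

```text
time: 16.68
tool_pos: [451.6, 191.3, 258.6]
tcp_rot: [-3.142, -0.001, 0.034]
contact_force: [0.3, 0.3, 0.5]
grip_width: 59.9
finger_force: 0.0
```

Run:
```python
from m import *
a=bot.capture('wrist');s=bot.capture('side');plan(480,191,250)
cv2.imwrite('pics/c6.png',cv2.vconcat([a[:300],s[130:,:]]))
```

```text
pose [451.8 191.3 258.1] rpy [ 3.141 -0.     0.034] t 16.775 | dp tool mm [28.1  1.2  8.1] norm 29 twist after 0
```

View pics/c6.png

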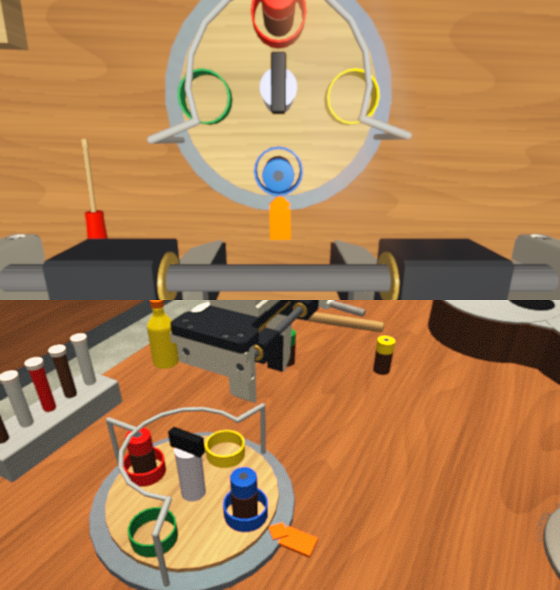

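The drum stands upright in the blue cup (278,173), which faces the tongue (280,220) in the keeper ring's gap. The gripper is clear, so I'm handing in.

```bash
python3 -c "
from plant import bot
print(bot.close_job())"
```

```text
the job is handed in; nothing more can be done
None
```

The job is handed in: I turned the carousel until the blue pocket faced the tongue (within about 1° by the camera), then lowered the blue-capped drum upright to the pocket's floor and released it, in about 17 s; no verdict was returned.

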